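Set the length stop of the bar-cutting jig

ROBOT

A 7-joint arm with a two-finger parallel gripper is mounted at the origin on the work surface; the furniture and walls round the work are solid. World frame = base frame: x ahead of the robot, y to its left, z up, the work surface at z = 0. Lengths are in m, angles in rad, forces in N, time in s.
With the tool pointing down it reaches from about 0.425 to 0.925 m from the base axis. Payload 6.8 kg.
Tool frame: the origin (TCP) lies on the mounting face of the last link; the fingertips stand 173 mm ahead of it and the grasp point (between the pads) lies 155 mm ahead of it; y points along the fingers, x is the direction in which the jaws open and shut, and the axes are right-handed (so a half turn about y gives the same grasp; the last joint's range is limited). The gripper opens to 85 mm and grips with 20 to 120 N. Pads are 22 mm wide; open, the fingers measure 114 mm over their backs; the gripper's body (76 mm by 85 mm) begins 54 mm behind the grasp point. The pads swing forward as they close: fully open they stand 13 mm farther back than shut.
Start: joints at [1.002, 0.477, 0.022, 1.555, -0.011, 1.109, -0.083], TCP at [0.3, -0.605, 0.405] pointing down, gripper open.
Joint ranges: [-2.96, 2.96], [-0.34, 2.1], [-1.41, 1.46], [0.24, 2.44], [-1.37, 4.51], [0.17, 1.92], [-2.96, 2.96]. Speed limits (rad/s): [2.39, 2.39, 3.14, 3.14, 3.14, 3.14, 3.14].

INTERFACE

Orientations are given as a rotation vector (axis times angle).
In Python, from bench import r gives the robot as it stands.
- The arm moves only by the tool step_arm, never from a script. Its arguments are lists of equal length, an entry for each row: "xyz": the shift along the tool's x, y, z scaled (see below), a list of three; "rotation": the turn, a rotation vector about the tool's x, y, z scaled (see below), a list of three. A call has 1 to 20 rows; each row is the pose to reach, as a shift and turn from the pose measured when the call began, along the tool's axes at that moment; what a row does not reach only later rows make up. The controller multiplies each number of a shift by 30 cm and each number of a turn by 90 degrees. A row lasts 1/8 s, in which the tool goes at most 62.5 mm and 10.7 degrees, less where a joint would pass 70% of its speed; a pose out of reach is approached as far as the arm can. A call with a number of a shift or a turn outside -1 to 1 is refused whole. A call with a gripper value outside its range is refused whole. "grip" is the closure, from 0 (fully open) to 1 (shut), set as the call begins (left out, the last holds). The fingers move at their own pace and stop on an object; "force" is the grip in N (left out, the last holds). Time passes only in rows, so rows that repeat a pose let the fingers close. It gives the time, the measured TCP pose, the force and the opening at its end, in the units of the state.
- r.get_obs(): the state, without advancing time (a new reading comes with each control period).
- r.grab_frame(name): name is "scene" or "top"; returns a dict with "pixels" (480x640x3 uint8, red, green, blue), "fx", "fy", "cx", "cy" (pixels), "position" and "attitude" of the camera in the world. Camera axes: x right, y down, z forward; pixel columns grow to the right and rows downward; lengths in m; the calibration is good to about 2 mm. A picture is of the moment at which its call begins. There is no depth.
- r.hand_in(): hands the job in, once; it reports no verdict.
The state is a dict: "clock": time; "joints": joint angles; "qvel": joint speeds; "tau": joint torques, N m; "tcp_pos": TCP position; "orientation": TCP orientation; "contact_force": force on the tool from outside, world axes, zero at the start; "moment": the same for the moment, N m; "grip_width": finger opening in m.
Only numpy, scipy, OpenCV 4.12 (cv2) and the standard library are available. Lean on these libraries where they do the work, as an engineer would, in place of code of your own. Each camera call takes 0.05 s, during which the arm holds its last target.

TASK

Set the length stop on the dark steel cutting jig: slide the bright slotted stop until its pointer is level with the long white line (not the short one). Then tighten the black T-handle clamp by turning it clockwise (seen from above) until it stops, and let go.

Things in the scene. Friction and masses are not known exactly. Their poses are not given: they have to be found in the camera images.
- stop_grip (a point): Bright upright of the sliding stop, 34 mm wide (x) by 14 mm thick (y), 18 to 70 mm above the bench, on a flat slotted plate 44 mm wide. Point: its middle, 55 mm above the bench; axes are the jig's (y leads away from the robot). The pointer, a small tooth on the plate's +x edge (right side), is in line with it. It slides 105 mm along y, starts at the -y end, has 3 N friction, stays where left.
- long_line: Long white line on the dark steel base (12 mm high), beside the plate on its right side seen from the robot: 28 x 4 mm, running along +x. Origin: its end next to the plate; axes are the jig's. The stop is set when stop_grip has the same y in these axes. A like line 11 mm long, 28 mm or more away in y, is the wrong one; which comes first varies. A V rest 28 mm high stands at the base's far end.
- clamp_grip (a point): Clamp on the fixed bolt, at the robot's end of the jig, 78 to 183 mm from the upright on its -y side: a black T-handle, its bar 54 mm long (this point's x axis), 13 mm thick (y), from 36 to 58 mm above the bench. Point: middle of the bar, 47 mm above the bench, on the vertical turning axis.
- clamp (a joint): Turn of the clamp in rad, growing clockwise seen from above: 0 to 0.2 at the start (loose, bar across the slot), 1.25 at the hard stop (tight, bar in line with the slot). Friction 0.08 N m; it stays where it is left.

How it is judged:
By the outcome, as a careful person would: the job done as asked, in the order asked, and still so for the second after the job is handed in, with the robot touching nothing.
It also fails if it takes over 61 s, if anything falls off the work surface, if the arm or the gripper's body presses on something with over 40 N, if the wrist force passes 120 N, or if a joint passes its speed limit or range.

## Working session

There is one attempt and no reset: what is moved stays moved. The work goes in short steps, Python scripts to look and compute and a tool call to move; the robot and the scene stay as the last step left them, time stands still between calls to the robot, and variables do not carry over. Pictures are saved under pics/ and viewed, and the job is handed in when it is done.

Besides the shell and the picture viewer there is one more tool, called after ">>>" as name(argument=value, ...) on one line, values as JSON. step_arm: Moves the arm, as the interface text tells. Its arguments: {"type":"object","properties":{"xyz":{"type":"array"},"rotation":{"type":"array"},"grip":{"type":"number"},"force":{"type":"number"}},"required":["xyz","rotation"]}

```bash
mkdir -p pics; ls; cat > h.py <<'E'
import numpy as np,cv2
from scipy.spatial.transform import Rotation as R
from bench import r
def cam(n,save=None):
    f=r.grab_frame(n)
    if save: cv2.imwrite('pics/'+save,f['pixels'][:,:,::-1])
    return f
def rotm(a):
    a=np.array(a,float)
    if a.shape==(3,3): return a
    return R.from_rotvec(a).as_matrix() if a.size==3 else R.from_quat(a).as_matrix()
def ray(f,u,v,z):
    d=rotm(f['attitude'])@np.array([(u-f['cx'])/f['fx'],(v-f['cy'])/f['fy'],1])
    p=np.array(f['position']); return p+d*(z-p[2])/d[2]
def proj(f,P):
    c=rotm(f['attitude']).T@(np.array(P)-np.array(f['position']))
    return c[0]/c[2]*f['fx']+f['cx'],c[1]/c[2]*f['fy']+f['cy']
E
python3 - <<'E'
from h import *
o=r.get_obs(); print({k:np.round(v,3) for k,v in o.items()})
for n in('scene','top'):
    f=cam(n,n+'0.png'); print({k:v for k,v in f.items() if k!='pixels'})
E
```

```text
pics
{'clock': np.float64(0.0), 'joints': array([ 1.002,  0.478,  0.022,  1.556, -0.012,  1.109, -0.083]), 'qvel': array([ 0.   ,  0.001,  0.001, -0.   ,  0.   ,  0.001,  0.001]), 'tau': array([ 0.0000e+00, -5.9647e+01,  1.6080e+00, -2.8121e+01,  1.3000e-02,
        9.0000e-03,  0.0000e+00]), 'tcp_pos': array([ 0.3  , -0.604,  0.404]), 'orientation': array([-1.392,  0.865, -0.862]), 'contact_force': array([-0.393,  0.175, -0.152]), 'moment': array([ 0.007, -0.005, -0.02 ]), 'grip_width': np.float64(0.086)}
{'fx': 448.8837774311544, 'fy': 448.8837774311544, 'cx': 318.2750901958965, 'cy': 244.49962806360443, 'position': array([-0.07673313,  0.25225398,  0.6821854 ]), 'attitude': array([-1.70890894,  1.84577277, -0.76071337])}
{'fx': 617.5528688845197, 'fy': 617.5528688845197, 'cx': 317.81452922532566, 'cy': 239.98169860900794, 'position': array([0.37289137, 0.21544176, 0.89387094]), 'attitude': array([-2.17915841,  2.11424988, -0.18354353])}
```

View pics/scene0.png

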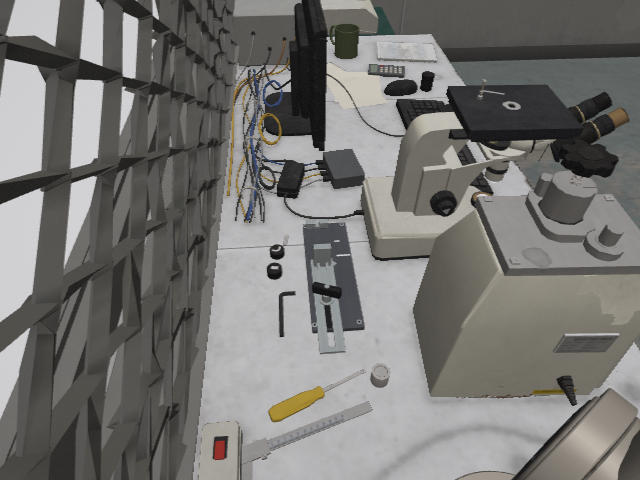

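View pics/top0.png

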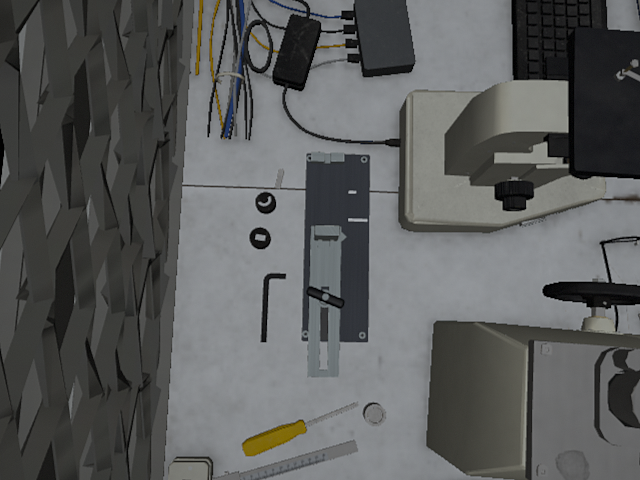

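```bash
python3 - <<'E'
from h import *
print(rotm(r.get_obs()['orientation']).round(3))
E
```

```text
[[ 0.445 -0.001  0.896]
 [-0.896  0.001  0.445]
 [-0.002 -1.    -0.   ]]
```

```bash
python3 - <<'E'
from h import *
f=cam('top'); p=f['pixels'][140:390,290:380,::-1]
cv2.imwrite('pics/z.png',cv2.resize(p,None,fx=2.4*2.5/2.5,fy=2.4,interpolation=cv2.INTER_CUBIC))
p=f['pixels'][180:320,295:380,::-1]
cv2.imwrite('pics/z2.png',cv2.resize(p,None,fx=4.2,fy=4.2,interpolation=cv2.INTER_CUBIC))
g=f['pixels'].astype(int)
# white line mask
m=((g.min(2)>215)).astype(np.uint8); m[:, :343]=0; m[:,372:]=0; m[:165]=0;m[232:]=0
n,l,s,c=cv2.connectedComponentsWithStats(m)
print(s,c)
for i in range(1,n):
    if s[i,4]<10: continue
    v,u=np.nonzero(l==i)
    w=ray(f,*c[i],.012); print(w, ray(f,u.min()-.5,c[i][1],.012),ray(f,u.max()+.5,c[i][1],.012))
    r_=cv2.minAreaRect(np.c_[u,v].astype(np.float32)); print(r_)
for q in[(305.5,152),(370,154),(369,343),(303,342)]: print('base',q,ray(f,*q,.012)[:2])
E
```

```text
[[     0      0    640    480 307200]] [[319.5 239.5]]
base (305.5, 152) [0.6427424 0.2264717]
base (370, 154) [0.64293426 0.13097424]
base (369, 343) [0.36694624 0.12803057]
base (303, 342) [0.36565946 0.22112443]
```

View pics/z2.png

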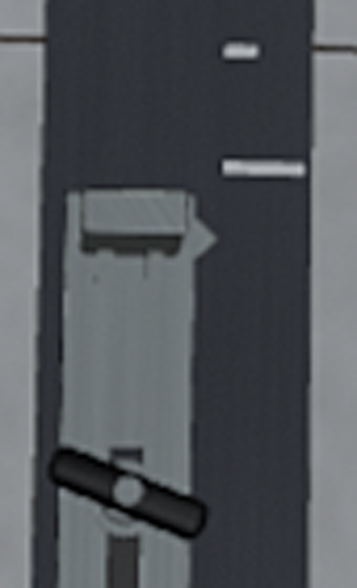

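```bash
python3 - <<'E'
from h import *
f=cam('top'); g=f['pixels'].astype(int); s=g.sum(2)//3
print('line long'); print(s[214:227,343:372])
print('short'); print(s[187:198,343:362])
print('pointer'); print(s[228:246,335:352])
print('upright'); print(s[220:246,308:342:2])
m=(s<45).astype(np.uint8); m[:283]=0;m[312:]=0;m[:,:300]=0;m[:,350:]=0
v,u=np.nonzero(m)
E
```

```text
line long
[[ 54  53  52  51  50  52  50  52  51  52  53  53  52  53  51  53  50  54
   52  53  54  53  53  54  51  51  93 137 147]
 [ 53  51  52  52  51  50  52  52  52  52  52  52  52  51  51  53  52  52
   54  52  53  53  53  53  52  50 115 143 145]
 [ 52  52  53  52  50  49  49  49  49  49  51  50  51  50  50  50  49  49
   51  51  52  50  51  53  51  47 132 149 145]
 [ 53  53  51  50  46  41  39  38  38  39  41  41  39  41  42  41  41  40
   43  44  46  45  45  48  46  45 131 148 144]
 [ 54  52  52  49  41 122 139 135 135 117 108 109 108 108 108 107 108 108
  110  91  82  84  84  89  59  43 129 146 142]
 [ 52  53  52  50  38 163 185 180 181 169 163 163 163 162 162 163 163 163
  163 153 151 150 151 158 100  46 127 146 143]
 [ 53  52  53  49  39 146 168 164 164 164 164 176 181 179 180 180 179 179
  179 181 181 181 182 187 123  52 129 146 142]
 [ 54  52  51  51  43  95 109 108 107 107 106 124 131 130 130 130 131 130
  130 131 130 136 139 145  94  47 129 145 141]
 [ 52  53  53  51  48  45  43  43  40  39  41  40  39  37  38  37  38  40
   41  40  41  53  60  62  49  45 130 145 141]
 
[... 3823 characters left out ...]
119  73  46  44  43  43  41  43  37  37  37  37  37  67 117]
 [ 48  71 118  68  46  48  47  47  47  48  47  47  49  48  46  86 114]
 [ 50  78 119  59  46  45  42  46  46  48  48  45  46  47  45  99 115]
 [ 49  88 117  64  39  69  78  49  42  42  43  59  65  47  39 112 116]
 [ 49  89 117  98  77 103 112  77  63  63  66  79 105  61  56 117 118]
 [ 49  93 115 116 112 117 117 107 103 104 107 101 119  99 100 121 115]
 [ 50  97 114 114 118 116 115 116 119 121 120 111 115 116 119 119 108]
 [ 49 101 115 113 115 115 113 114 115 116 117 109 115 114 116 118 110]
 [ 49  94 116 113 115 115 114 115 115 116 117 109 115 113 116 120 110]
 [ 49  87 115 111 117 113 116 115 114 116 116 109 116 113 116 117 110]]
```

```bash
cat > meas.py <<'E'
from h import *
def line(f):
    s=f['pixels'].astype(float).mean(2)
    us=np.arange(349,366); rows=np.arange(214,228)
    w=np.clip(s[214:228,349:366]-60,0,None); vc=(w*rows[:,None]).sum(0)/w.sum(0)
    k=np.polyfit(us,vc,1); 
    a=ray(f,347.6,np.polyval(k,347.6),.012);b=ray(f,366.9,np.polyval(k,366.9),.012)
    return a,b
E
python3 - <<'E'
from meas import *
f=cam('top'); a,b=line(f); print('line',a,b,np.linalg.norm(a-b),np.arctan2(b[0]-a[0],-(b[1]-a[1])))
print('tip',ray(f,346.3,236.6,.018),ray(f,346.3,236.6,.012))
for q in[(313.9,225.3),(338.5,225.2),(314,235.1),(338.5,235.3)]: print('up top',q,ray(f,*q,.07))
print('plate sides z18',ray(f,309.5,243,.018),ray(f,341.2,243,.018))
s=f['pixels'].astype(float).mean(2); m=(s<40).astype(np.uint8); m[:283]=0;m[312:]=0;m[:,:302]=0;m[:,348:]=0
n,l,st,c=cv2.connectedComponentsWithStats(m);print(st)
i=1+np.argmax(st[1:,4]);v,u=np.nonzero(l==i); q=cv2.minAreaRect(np.c_[u,v].astype(np.float32));print(q)
bx=[ray(f,*x,.058) for x in cv2.boxPoints(q)];print(np.array(bx).round(4), np.mean(bx,0))
print('hub',ray(f,325.5,297,.058))
f2=cam('scene'); cv2.imwrite('pics/s2.png',cv2.resize(f2['pixels'][210:370,280:380,::-1],None,fx=3.7,fy=3.7,interpolation=cv2.INTER_CUBIC))
E
```

```text
line [0.54348012 0.16203834 0.012     ] [0.54359412 0.13392422 0.012     ] 0.028114353824606482 0.0040548689352790344
tip [0.51699012 0.16373087 0.018     ] [0.51797724 0.16337663 0.012     ]
up top (313.9, 225.3) [0.52255849 0.21107704 0.07      ]
up top (338.5, 225.2) [0.52376364 0.17772702 0.07      ]
up top (314, 235.1) [0.50910522 0.2105395  0.07      ]
up top (338.5, 235.3) [0.5098822  0.17739781 0.07      ]
plate sides z18 [0.50601799 0.2163391  0.018     ] [0.50745081 0.17085372 0.018     ]
[[     0      0    640    480 306932]
 [   306    287     39     22    261]
 [   328    287      1      1      1]
 [   308    302      1      6      6]]
((324.862060546875, 296.8448181152344), (40.11019515991211, 9.841852188110352), 21.801406860351562)
[[0.4301 0.221  0.058 ]
 [0.4426 0.2165 0.058 ]
 [0.424  0.1656 0.058 ]
 [0.4116 0.1702 0.058 ]] [0.42706686 0.19330684 0.058     ]
hub [0.42686356 0.19240771 0.058     ]
```

View pics/s2.png

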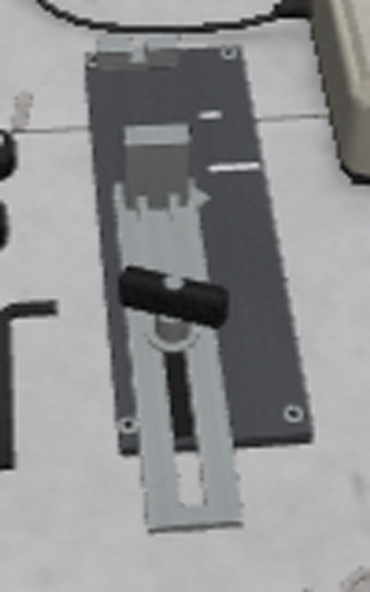

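```bash
cat >> h.py <<'E'
def tri(fa,a,fb,b):
    A=[];B=[]
    for f,q in((fa,a),(fb,b)):
        d=rotm(f['attitude'])@np.array([(q[0]-f['cx'])/f['fx'],(q[1]-f['cy'])/f['fy'],1]);d/=np.linalg.norm(d)
        M=np.eye(3)-np.outer(d,d);A.append(M);B.append(M@np.array(f['position']))
    x=np.linalg.lstsq(np.vstack(A),np.hstack(B),rcond=None)[0]
    return x.round(3),[np.round(np.array(proj(f,x))-q,1) for f,q in((fa,a),(fb,b))]
E
python3 - <<'E'
from h import *
s=cam('scene');t=cam('top')
for n,a,b in[('box bot far',(415,310),(434,322)),('box bot near',(430,394),(428,476)),('box top far',(475,200),(529,343)),
 ('micro base near-left bot',(375,258),(403,227)),('stage left-near',(453,138),(575,175)),('stage left far',(448,87),(570,30)),
 ('knob black',(443,204),(515,195))]:
    print(n,tri(s,a,t,b))
for q in[(415,310),(430,394),(640,395)]: print(q,ray(s,*q,0).round(3))
for q in[(434,322),(428,476)]: print('t',q,ray(t,*q,0).round(3))
for q in [(220,240),(205,380)]: print('lattice foot s',ray(s,*q,0).round(3))
for q in [(183,190),(165,440)]: print('lattice foot t',ray(t,*q,0).round(3))
E
```

```text
box bot far (array([0.399, 0.033, 0.01 ]), [array([-1.2,  0. ]), array([1.6, 0.3])])
box bot near (array([0.204, 0.061, 0.078]), [array([ 3.1, -0.1]), array([-3.4, -0.8])])
box top far (array([0.373, 0.001, 0.292]), [array([-0.1,  0. ]), array([0.1, 0. ])])
micro base near-left bot (array([0.536, 0.081, 0.007]), [array([ 0.3, -0. ]), array([-0.5, -0.1])])
stage left-near (array([ 0.546, -0.038,  0.282]), [array([ 9.4, -2.3]), array([-15.7,  -1.6])])
stage left far (array([ 0.7  , -0.054,  0.29 ]), [array([-1.3,  0.3]), array([2.4, 0.2])])
knob black (array([ 0.561, -0.045,  0.122]), [array([ 0.7, -0.1]), array([-1.1, -0.2])])
(415, 310) [0.406 0.028 0.   ]
(430, 394) [0.241 0.042 0.   ]
(640, 395) [ 0.213 -0.296  0.   ]
t (434, 322) [0.399 0.034 0.   ]
t (428, 476) [0.187 0.042 0.   ]
lattice foot s [0.618 0.403 0.   ]
lattice foot s [0.293 0.404 0.   ]
lattice foot t [0.582 0.406 0.   ]
lattice foot t [0.226 0.408 0.   ]
```

```bash
cat >> h.py <<'E'
def plan(P,yaw):
    """TCP world target P, tool x heading yaw, fingers down -> scaled shift, turn"""
    o=r.get_obs();M=rotm(o['orientation'])
    x=np.array([np.cos(yaw),np.sin(yaw),0]);y=np.array([0,0,-1.]);T=np.c_[x,y,np.cross(x,y)]
    print('t',round(float(o['clock']),2),'tcp',np.round(o['tcp_pos'],4),'q',np.round(o['joints'],2),'F',np.round(o['contact_force'],1),'Mz',np.round(o['moment'],2),'w',round(float(o['grip_width']),4),'yaw',np.arctan2(M[1,0],M[0,0]).round(4))
    print('shift',(M.T@(np.array(P)-o['tcp_pos'])/.3).round(4),'rot',(R.from_matrix(M.T@T).as_rotvec()/(np.pi/2)).round(4))
E
python3 -c "
from h import *
plan([.3,-.605,.7],-1.11)"
```

```text
t 0.4 tcp [ 0.3001 -0.6046  0.4045] q [ 1.    0.48  0.02  1.56 -0.01  1.11 -0.08] F [-0.   0.1 -0.7] Mz [-0.    0.04 -0.  ] w 0.0854 yaw -1.11
shift [ 8.000e-04 -9.848e-01 -1.000e-03] rot [ 0.     -0.     -0.0001]
```

>>> step_arm(xyz=[[0,-0.2,0],[0,-0.4,0],[0,-0.6,0],[0,-0.8,0],[0,-1,0],[0,-1,0]], rotation=[[0,0,0],[0,0,0],[0,0,0],[0,0,0],[0,0,0],[0,0,0]], grip=0)

```text
clock: 1.15
tcp_pos: [0.2996, -0.604, 0.7109]
orientation: [-1.397, 0.857, -0.872]
contact_force: [0.5, -0.5, 0.1]
grip_width: 0.0853
```

```bash
python3 -c "
from h import *
plan([.45,0,.7],-.5)"
```

```text
t 1.15 tcp [ 0.2996 -0.604   0.7109] q [ 0.99  0.38  0.05  1.03 -0.02  1.72 -0.08] F [ 0.5 -0.5  0.1] Mz [-0.02 -0.01  0.04] w 0.0853 yaw -1.1103
shift [-1.5809  0.0213  1.3439] rot [ 0.0015 -0.3885  0.0065]
```

```bash
python3 -c "
from h import *
plan([.47,-.38,.7],-.8)"
```

```text
t 1.15 tcp [ 0.2996 -0.604   0.7109] q [ 0.99  0.38  0.05  1.03 -0.02  1.72 -0.08] F [ 0.5 -0.5  0.1] Mz [-0.02 -0.01  0.04] w 0.0853 yaw -1.1103
shift [-0.4167  0.0328  0.8407] rot [ 0.0005 -0.1975  0.0065]
```

>>> step_arm(xyz=[[-0.09,0,0.17],[-0.18,0,0.34],[-0.26,0,0.51],[-0.35,0.01,0.68],[-0.42,0.03,0.84],[-0.42,0.03,0.84]], rotation=[[0,-0.04,0],[0,-0.08,0],[0,-0.12,0],[0,-0.16,0],[0,-0.2,0],[0,-0.2,0]])

```text
clock: 1.9
tcp_pos: [0.4726, -0.3748, 0.6992]
orientation: [-1.485, 0.61, -0.62]
contact_force: [0.1, -0.7, -0.3]
grip_width: 0.0854
```

```bash
python3 -c "
from h import *
plan([.6,-.12,.7],-.5)"
```

```text
t 1.9 tcp [ 0.4726 -0.3748  0.6992] q [ 0.66  0.24 -0.13  1.24  0.03  1.65 -0.25] F [ 0.1 -0.7 -0.3] Mz [-0.05  0.08  0.01] w 0.0854 yaw -0.7865
shift [-0.3011 -0.0053  0.9004] rot [ 0.0011 -0.1824  0.0044]
```

>>> step_arm(xyz=[[-0.06,0,0.18],[-0.12,0,0.36],[-0.18,0,0.54],[-0.24,0,0.72],[-0.3,0,0.9],[-0.3,0,0.9]], rotation=[[0,-0.04,0],[0,-0.08,0],[0,-0.12,0],[0,-0.16,0],[0,-0.19,0],[0,-0.19,0]])

```text
clock: 2.65
tcp_pos: [0.6015, -0.1159, 0.697]
orientation: [-1.54, 0.374, -0.379]
contact_force: [-1.1, -1.1, 0.4]
grip_width: 0.0855
```

```bash
python3 -c "
from h import *
plan([.55,.12,.66],-.2)"
```

```text
t 2.65 tcp [ 0.6015 -0.1159  0.697 ] q [ 0.32  0.28 -0.32  1.21  0.09  1.66 -0.46] F [-1.1 -1.1  0.4] Mz [-0.03  0.02 -0.  ] w 0.0855 yaw -0.4798
shift [-0.5158  0.1205  0.6184] rot [ 0.0012 -0.1781  0.0023]
```

>>> step_arm(xyz=[[-0.1,0.02,0.12],[-0.2,0.04,0.25],[-0.31,0.07,0.37],[-0.41,0.1,0.5],[-0.52,0.12,0.62],[-0.52,0.12,0.62]], rotation=[[0,-0.04,0],[0,-0.08,0],[0,-0.12,0],[0,-0.16,0],[0,-0.18,0],[0,-0.18,0]])

```text
clock: 3.4
tcp_pos: [0.5478, 0.1237, 0.6595]
orientation: [-1.568, 0.149, -0.152]
contact_force: [-0.5, 0.4, 0.2]
grip_width: 0.0853
```

```bash
python3 -c "
from h import *
plan([.516,.194,.4],.014)"
```

```text
t 3.4 tcp [0.5478 0.1237 0.6595] q [ 0.07  0.2  -0.5   1.4   0.1   1.57 -0.61] F [-0.5  0.4  0.2] Mz [ 0.01 -0.05  0.01] w 0.0853 yaw -0.1917
shift [-0.1502  0.8643  0.2117] rot [ 0.0015 -0.131   0.0011]
```

>>> step_arm(xyz=[[-0.08,0.1,0.1],[-0.15,0.25,0.21],[-0.15,0.4,0.21],[-0.15,0.6,0.21],[-0.15,0.75,0.21],[-0.15,0.86,0.21],[-0.15,0.86,0.21]], rotation=[[0,-0.04,0],[0,-0.08,0],[0,-0.12,0],[0,-0.13,0],[0,-0.13,0],[0,-0.13,0],[0,-0.13,0]])

```text
clock: 4.28
tcp_pos: [0.5161, 0.1907, 0.3987]
orientation: [-1.576, -0.004, 0.01]
contact_force: [-1.0, -1.5, 0.9]
grip_width: 0.0854
```

```bash
python3 -c "
from h import *
plan([.516,.194,.215],.014)
cam('scene','s3.png');cam('top','t3.png')"
```

```text
t 4.28 tcp [0.5161 0.1907 0.3987] q [-0.02  0.33 -0.55  1.83  0.2   1.04 -0.64] F [-1.  -1.5  0.9] Mz [ 0.04 -0.06 -0.03] w 0.0854 yaw 0.0092
shift [0.0022 0.6122 0.0142] rot [ 0.0035 -0.003  -0.0024]
```

View pics/s3.png

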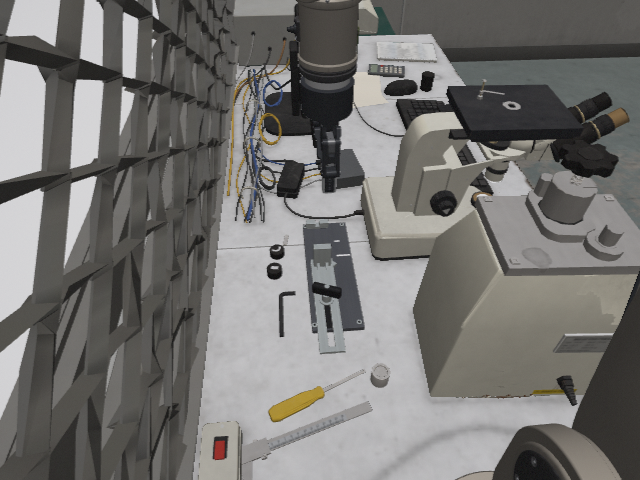

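View pics/t3.png

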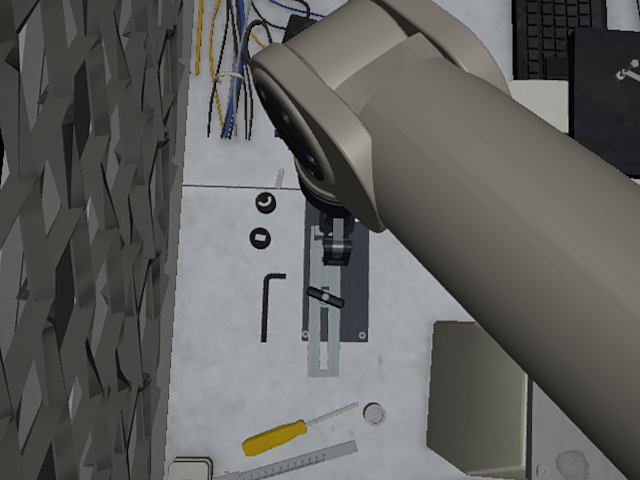

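>>> step_arm(xyz=[[0.002,0.15,0.014],[0.002,0.3,0.014],[0.002,0.45,0.014],[0.002,0.55,0.014],[0.002,0.61,0.014],[0.002,0.61,0.014]], rotation=[[0.003,-0.003,-0.002],[0.003,-0.003,-0.002],[0.003,-0.003,-0.002],[0.003,-0.003,-0.002],[0.003,-0.003,-0.002],[0.003,-0.003,-0.002]])

```text
clock: 5.12
tcp_pos: [0.5184, 0.196, 0.2194]
orientation: [-1.569, -0.016, 0.007]
contact_force: [1.0, 0.5, 0.9]
grip_width: 0.0855
```

```bash
python3 -c "
from h import *
plan([.516,.194,.213],.014)
cam('scene','s4.png')"
```

```text
t 5.12 tcp [0.5184 0.196  0.2194] q [-0.11  0.57 -0.46  1.96  0.39  0.69 -0.8 ] F [1.  0.5 0.9] Mz [ 0.01  0.04 -0.02] w 0.0855 yaw 0.0144
shift [-0.0082  0.0214 -0.0065] rot [-0.0012  0.0003  0.0036]
```

View pics/s4.png

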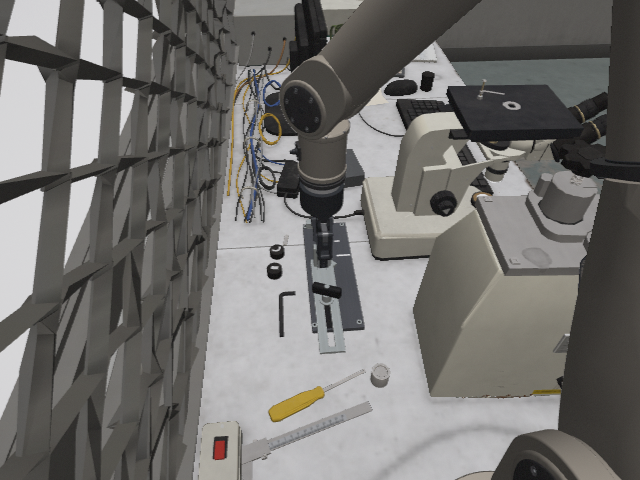

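>>> step_arm(xyz=[[-0.008,0.02,-0.006],[-0.008,0.02,-0.006],[-0.008,0.02,-0.006]], rotation=[[-0.001,0,0.003],[-0.001,0,0.003],[-0.001,0,0.003]], grip=0)

```text
clock: 5.55
tcp_pos: [0.5164, 0.1945, 0.2147]
orientation: [-1.57, -0.014, 0.009]
contact_force: [0.2, -0.3, 0.5]
grip_width: 0.0851
```

>>> step_arm(xyz=[[0,0,0],[0,0,0],[0,0,0],[0,0,0],[0,0,0],[0,0,0],[0,0,0],[0,0,0]], rotation=[[0,0,0],[0,0,0],[0,0,0],[0,0,0],[0,0,0],[0,0,0],[0,0,0],[0,0,0]], grip=1, force=25)

```text
clock: 6.55
tcp_pos: [0.5164, 0.1945, 0.2148]
orientation: [-1.57, -0.014, 0.009]
contact_force: [-2.1, -0.2, 2.1]
grip_width: 0.0135
```

```bash
python3 -c "
from h import *
plan([.5428,.194,.213],.014)
f=cam('top'); print(line(f) if 0 else '')
cv2.imwrite('pics/t5.png',cv2.resize(f['pixels'][180:320,295:380,::-1],None,fx=4.2,fy=4.2,interpolation=cv2.INTER_CUBIC))
f=cam('scene')
cv2.imwrite('pics/s5.png',cv2.resize(f['pixels'][180:340,270:390,::-1],None,fx=3.7,fy=3.7,interpolation=cv2.INTER_CUBIC))"
```

```text
t 6.55 tcp [0.5164 0.1945 0.2148] q [-0.11  0.57 -0.46  1.97  0.39  0.68 -0.8 ] F [-2.1 -0.2  2.1] Mz [-0.05  0.35 -0.28] w 0.0135 yaw 0.0144
shift [ 0.088   0.0062 -0.003 ] rot [-0.0008  0.0003  0.0019]
```

View pics/s5.png

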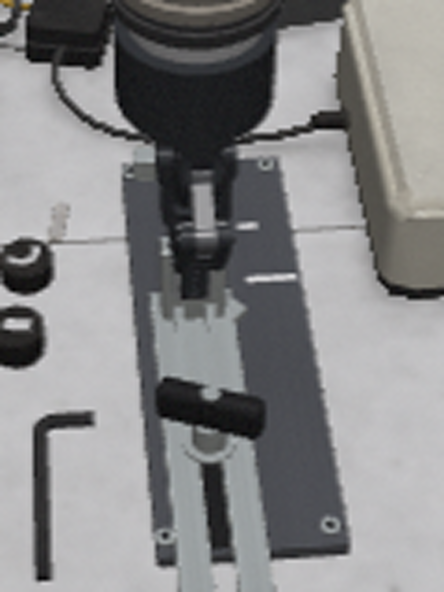

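View pics/t5.png

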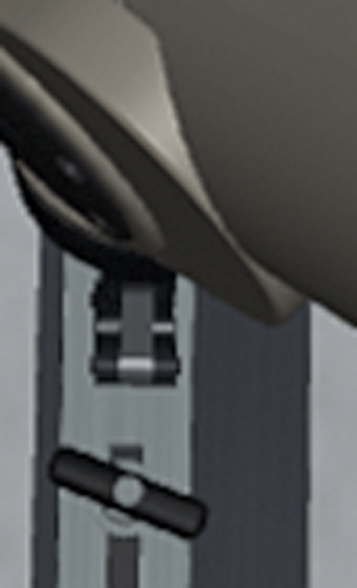

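>>> step_arm(xyz=[[0.02,0,0],[0.04,0,0],[0.06,0,0],[0.08,0,0],[0.088,0,0],[0.088,0,0],[0.088,0,0]], rotation=[[0,0,0],[0,0,0],[0,0,0],[0,0,0],[0,0,0],[0,0,0],[0,0,0]])

```text
clock: 7.52
tcp_pos: [0.5433, 0.1947, 0.2148]
orientation: [-1.569, -0.014, 0.008]
contact_force: [1.5, -0.7, -0.2]
grip_width: 0.0134
```

```bash
python3 -c "
from h import *
plan([.543,.1945,.2148],.014)
f=cam('top')
cv2.imwrite('pics/t6.png',cv2.resize(f['pixels'][180:320,295:380,::-1],None,fx=4.2,fy=4.2,interpolation=cv2.INTER_CUBIC))
f=cam('scene')
cv2.imwrite('pics/s6.png',cv2.resize(f['pixels'][230:300,310:370,::-1],None,fx=8,fy=8,interpolation=cv2.INTER_CUBIC))"
```

```text
t 7.53 tcp [0.5433 0.1947 0.2148] q [-0.1   0.6  -0.45  1.91  0.39  0.71 -0.78] F [ 1.5 -0.7 -0.2] Mz [-0.15 -0.03 -0.22] w 0.0134 yaw 0.0141
shift [-0.0008 -0.0001 -0.0006] rot [-0.0009  0.0001  0.0025]
```

View pics/s6.png

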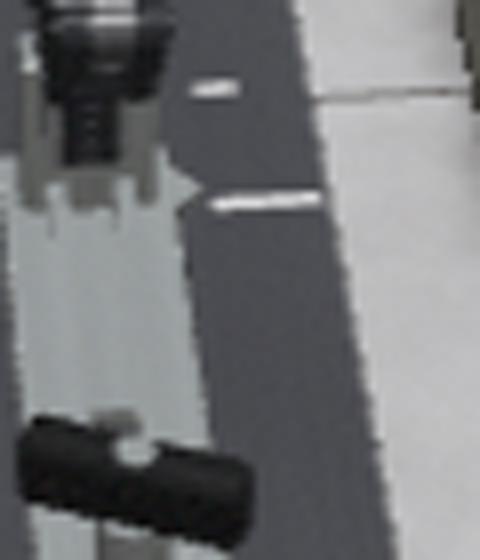

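```bash
python3 -c "
from h import *
f=cam('scene')
s=f['pixels'].astype(int).mean(2).astype(int)
print(s[246:262,328:352])
for q in[(310+205/8-.5,230+188/8-.5)]:
  for z in (.012,.015,.018): print(ray(f,*q,z))
a=(310+212/8-.5,230+205/8-.5);print('line',ray(f,*a,.012)); print(ray(f,310+322/8-.5,230+198/8-.5,.012))
"
```

```text
[[ 90  88  78  78  80  79  80  77  77  78  79  79  80  78  78  79  80  81
   80  82  85 127 191 190]
 [ 90  87  80  78  79  78  80  78  77  78  79  80  79  80  78  79  80  79
   80  80  79 100 157 190]
 [ 94 108 111  79  78  79  76  78  78  78  78  80  79  78  79  80  79  78
   80  80  80  90 140 190]
 [ 93 119 145  79  79  77  78  78  77  78  77  79  78  77  79  81  79  81
   81  80  80  96 150 191]
 [ 94 119 146  93  79  79  78  78  77  79  80  80  80  79  80  79  78  79
   80  80  81  87 134 192]
 [ 91 119 156 149 112  79  78  78  77  77  77  78  81  79  78  78  80  79
   81  79  81  83 124 189]
 [ 92 116 157 156 156 145  94  75  77  78  80  78  79  79  81  79  78  78
   79  78  80  81 119 189]
 [ 93 116 157 156 157 157 146  93  76  78  79  79  79  79  77  78  79  78
   80  81  80  81 100 156]
 [ 91 115 157 155 156 146  98  80  87 114 122 148 150 148 148 158 182 183
  184 192 216 201 119 150]
 [114 141 158 153 127  82  83  89 146 216 216 216 216 216 212 193 192 192
  189 166 158 150 119 149]
 [156 159 159 144  69  81  79  78  91 123 118  88  88  88  87  79  76  79
   79  80  79  81  89 137]
 [158 158 158 148  95  80  78  79  77  77  79  77  77  78  78  80  79  78
   80  79  80  82  79 118]
 [155 159 159 151 110  80  79  78  77  78  77  79  79  77  79  79  78  79
   80  80  79  78  81  99]
 [155 158 159 150 111  80  79  79  77  77  78  78  77  78  79  79  78  78
   81  79  80  80  82  90]
 [155 157 159 154 127  80  78  80  78  77  78  80  77  78  77  79  78  77
   79  79  79  80  80  95]
 [154 158 158 162 158  79  79  78  78  78  78  77  78  79  78  79  78  78
   79  79  79  79  80  88]]
[0.55076754 0.16259033 0.012     ]
[0.54795861 0.1629917  0.015     ]
[0.54514968 0.16339307 0.018     ]
line [0.54469645 0.16143871 0.012     ]
[0.54507418 0.1330739  0.012     ]
```

>>> step_arm(xyz=[[-0.001,0,0],[-0.001,0,0],[-0.001,0,0]], rotation=[[0,0,0],[0,0,0],[0,0,0]])

```text
clock: 8.05
tcp_pos: [0.5431, 0.1947, 0.2148]
orientation: [-1.569, -0.015, 0.008]
contact_force: [2.4, 0.0, -2.5]
grip_width: 0.0135
```

>>> step_arm(xyz=[[0,0,0],[0,0,0],[0,0,0],[0,0,0],[0,0,0],[0,0,0]], rotation=[[0,0,0],[0,0,0],[0,0,0],[0,0,0],[0,0,0],[0,0,0]], grip=0)

```text
clock: 8.8
tcp_pos: [0.5432, 0.1946, 0.2148]
orientation: [-1.569, -0.015, 0.008]
contact_force: [-0.1, 0.2, 1.1]
grip_width: 0.0855
```

>>> step_arm(xyz=[[0,-0.2,0],[0,-0.4,0],[0,-0.6,0],[0,-0.8,0],[0,-0.95,0],[0,-0.95,0]], rotation=[[0,0,0],[0,0,0],[0,0,0],[0,0,0],[0,0,0],[0,0,0]])

```text
clock: 9.55
tcp_pos: [0.5422, 0.1949, 0.5042]
orientation: [-1.567, -0.02, 0.002]
contact_force: [-0.1, -0.2, -0.6]
grip_width: 0.0854
```

```bash
python3 -c "
from h import *
plan([.427,.193,.30],-.35)
f=cam('top','t7.png')
cv2.imwrite('pics/t7z.png',cv2.resize(f['pixels'][180:320,295:380,::-1],None,fx=4.2,fy=4.2,interpolation=cv2.INTER_CUBIC))
f=cam('scene','s7.png')
"
```

```text
t 9.55 tcp [0.5422 0.1949 0.5042] q [ 0.01  0.28 -0.58  1.64  0.16  1.25 -0.58] F [-0.1 -0.2 -0.6] Mz [-0.04  0.05 -0.01] w 0.0854 yaw 0.0141
shift [-0.3921  0.6759 -0.0037] rot [-0.0039  0.2318  0.007 ]
```

View pics/t7.png

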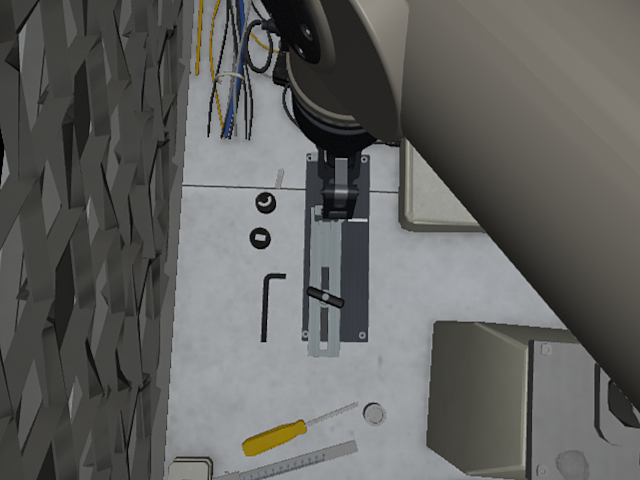

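>>> step_arm(xyz=[[0.15,0,0],[0.3,0,0],[0.35,0,0],[0.35,0,0]], rotation=[[0,0,0],[0,0,0],[0,0,0],[0,0,0]])

```text
clock: 10.15
tcp_pos: [0.6473, 0.1951, 0.4973]
orientation: [-1.57, -0.011, 0.01]
contact_force: [0.5, 0.0, -0.2]
grip_width: 0.0854
```

```bash
python3 - <<'E'
from meas import *
f=cam('top')
cv2.imwrite('pics/t8z.png',cv2.resize(f['pixels'][180:320,295:380,::-1],None,fx=4.2,fy=4.2,interpolation=cv2.INTER_CUBIC))
s=f['pixels'].mean(2).astype(int); print(s[204:230,308:370:1][:, 30:48]); print(line(f))
print(s[200:226,312:338:3])
g=cam('scene','s8.png')
print(g['pixels'].mean(2).astype(int)[246:262,328:345])
E
```

```text
[[ 47  49  53  53  52  54  52  51  52  52  50  51  52  51  53  53  53  53]
 [ 85  55  45  52  52  53  53  52  52  52  50  52  50  53  51  52  53  53]
 [116  80  48  48  52  53  52  51  51  51  52  53  53  53  52  54  52  52]
 [120 100  95  66  50  53  53  52  54  51  50  53  51  53  52  52  53  52]
 [117 106 120  80  48  52  53  52  53  51  50  52  52  51  53  54  52  53]
 [116 102 118  86  51  51  52  51  52  50  51  52  52  53  53  53  52  54]
 [117 100 117  89  54  51  51  52  51  50  51  52  51  53  52  51  54  52]
 [118  99 116  87  52  51  53  53  51  52  51  53  52  53  53  53  53  50]
 [118  98 116  86  51  49  50  51  51  51  51  53  51  52  53  54  52  51]
 [119  97 114 107  79  53  48  51  51  51  50  52  51  52  52  52  53  52]
 [127 103 112 122 112  81  52  48  51  50  51  53  52  52  53  51  53  54]
 [ 92  93 113 119 120 111  83  53  48  51  50  52  52  52  52  53  53  51]
 [ 32  91 116 119 118 122 112  82  53  49  50  50  51  49  50  51  52  51]
 [ 44 105 120 116 117 118 122 115  78  47  40  38  38  37  39  41  41  40]
 [ 73 111 118 114 116 119 123 114  74  42 122 139 
[... 2393 characters left out ...]
151 152 152 141  90  76  72  76  75  76  77  77  75  75  76]
 [ 89 111 150 151 152 152 142  90  74  74  75  76  76  77  77  78  75]
 [ 89 112 151 149 150 141  94  78  84 108 119 144 143 143 144 152 178]
 [111 135 152 148 124  79  81  85 142 211 211 213 210 212 206 187 187]
 [152 153 154 140  67  77  77  75  88 120 112  86  85  86  85  76  76]
 [150 154 154 143  92  77  76  76  74  74  75  76  75  76  75  76  76]
 [151 153 154 144 106  77  76  76  74  75  76  77  76  74  75  77  75]
 [149 153 154 144 107  77  76  75  74  75  73  74  75  77  75  75  77]
 [150 152 154 149 122  77  76  76  75  76  75  75  74  76  75  76  77]
 [151 152 153 156 154  76  76  77  76  75  75  75  74  75  75  77  75]]
```

View pics/t8z.png

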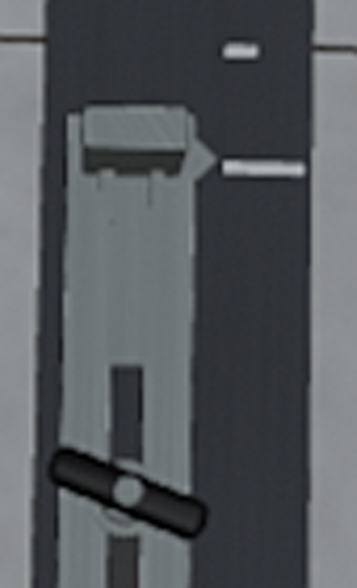

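```bash
python3 - <<'E'
from meas import *
f=cam('top')
print(ray(f,346.2,217.5,.018),ray(f,347.6,219.4,.012)); print(ray(f,346.2,236.5,.018))
for q in[(314,205.2),(338.5,205.2),(314,214.6),(338.5,214.9)]: print(ray(f,*q,.07))
plan([.427,.193,.33],-.35)
E
```

```text
[0.54494693 0.1644837  0.018     ] [0.54337823 0.16203616 0.012     ]
[0.51713124 0.16387793 0.018     ]
[0.55037629 0.2117725  0.07      ]
[0.55146394 0.17838393 0.07      ]
[0.53733339 0.21138283 0.07      ]
[0.53799387 0.17806449 0.07      ]
t 10.3 tcp [0.6458 0.1959 0.4994] q [-0.03  0.46 -0.53  1.41  0.24  1.33 -0.55] F [ 0.2  0.2 -0.5] Mz [ 0.02 -0.03  0.03] w 0.0846 yaw 0.015
shift [-7.310e-01  5.625e-01  7.000e-04] rot [-0.0009  0.2324  0.0019]
```

```bash
python3 -c "
from h import *
plan([.542,.1945,.3],.014)"
```

```text
t 10.3 tcp [0.6458 0.1959 0.4994] q [-0.03  0.46 -0.53  1.41  0.24  1.33 -0.55] F [ 0.2  0.2 -0.5] Mz [ 0.02 -0.03  0.03] w 0.0846 yaw 0.015
shift [-3.480e-01  6.637e-01 -1.000e-04] rot [-0.0005  0.0007  0.002 ]
```

>>> step_arm(xyz=[[-0.15,0,0],[-0.3,0,0],[-0.345,0.1,-0.004],[-0.345,0.3,-0.004],[-0.345,0.5,-0.004],[-0.345,0.66,-0.004],[-0.345,0.66,-0.004]], rotation=[[0,0,0],[0,0,0],[0,0,0],[0,0,0],[0,0,0],[0,0,0],[0,0,0]])

```text
clock: 11.18
tcp_pos: [0.5408, 0.1925, 0.2983]
orientation: [-1.573, -0.01, 0.015]
contact_force: [0.4, -0.3, 0.4]
grip_width: 0.0851
```

```bash
python3 -c "
from h import *
plan([.542,.1945,.2148],.014)"
```

```text
t 11.18 tcp [0.5408 0.1925 0.2983] q [-0.04  0.49 -0.52  1.87  0.31  0.87 -0.71] F [ 0.4 -0.3  0.4] Mz [-0.03  0.    0.01] w 0.0851 yaw 0.016
shift [0.0052 0.2782 0.007 ] rot [ 0.0012  0.0013 -0.0024]
```

>>> step_arm(xyz=[[0.005,0.1,0.007],[0.005,0.2,0.007],[0.005,0.278,0.007],[0.005,0.278,0.007],[0.005,0.278,0.007]], rotation=[[0.001,0.001,-0.002],[0.001,0.001,-0.002],[0.001,0.001,-0.002],[0.001,0.001,-0.002],[0.001,0.001,-0.002]])

```text
clock: 11.8
tcp_pos: [0.5428, 0.1951, 0.2173]
orientation: [-1.57, -0.013, 0.009]
contact_force: [0.1, -0.2, -0.6]
grip_width: 0.0854
```

```bash
python3 -c "
from h import *
plan([.542,.1945,.2148],.014)"
```

```text
t 11.8 tcp [0.5428 0.1951 0.2173] q [-0.09  0.6  -0.47  1.91  0.4   0.72 -0.78] F [ 0.1 -0.2 -0.6] Mz [-0.02 -0.    0.  ] w 0.0854 yaw 0.0144
shift [-0.0026  0.0082 -0.0018] rot [-0.0005  0.0003  0.0017]
```

>>> step_arm(xyz=[[-0.003,0.008,-0.002],[-0.003,0.008,-0.002],[-0.003,0.008,-0.002]], rotation=[[0,0,0],[0,0,0],[0,0,0]])

```text
clock: 12.18
tcp_pos: [0.542, 0.1945, 0.2153]
orientation: [-1.57, -0.014, 0.009]
contact_force: [-0.7, 0.9, 0.4]
grip_width: 0.0853
```

>>> step_arm(xyz=[[0,0,0],[0,0,0],[0,0,0],[0,0,0],[0,0,0],[0,0,0],[0,0,0]], rotation=[[0,0,0],[0,0,0],[0,0,0],[0,0,0],[0,0,0],[0,0,0],[0,0,0]], grip=1, force=25)

```text
clock: 13.05
tcp_pos: [0.5421, 0.1945, 0.2154]
orientation: [-1.57, -0.014, 0.008]
contact_force: [1.3, 0.0, 1.6]
grip_width: 0.0137
```

```bash
python3 -c "
from h import *
plan([.542,.1945,.2148],.014)"
```

```text
t 13.05 tcp [0.5421 0.1945 0.2154] q [-0.1   0.6  -0.47  1.91  0.4   0.72 -0.78] F [1.3 0.  1.6] Mz [ 0.03 -0.05 -0.27] w 0.0137 yaw 0.0141
shift [-0.0005  0.0019  0.0001] rot [-0.0007  0.      0.0022]
```

Release, raise, and move aside to verify.

>>> step_arm(xyz=[[0,0,0],[0,0,0],[0,0,0],[0,0,0],[0,0,0],[0,0,0]], rotation=[[0,0,0],[0,0,0],[0,0,0],[0,0,0],[0,0,0],[0,0,0]], grip=0)

```text
clock: 13.8
tcp_pos: [0.5421, 0.1945, 0.2154]
orientation: [-1.57, -0.014, 0.008]
contact_force: [-0.1, -0.7, -0.3]
grip_width: 0.0851
```

>>> step_arm(xyz=[[0,-0.2,0],[0,-0.4,0],[0.1,-0.6,0],[0.25,-0.75,0],[0.35,-0.85,0],[0.35,-0.85,0]], rotation=[[0,0,0],[0,0,0],[0,0,0],[0,0,0],[0,0,0],[0,0,0]])

```text
clock: 14.55
tcp_pos: [0.6484, 0.1952, 0.4734]
orientation: [-1.568, -0.016, 0.002]
contact_force: [-0.4, -0.7, -0.5]
grip_width: 0.0853
```

```bash
python3 - <<'E'
from meas import *
f=cam('top')
cv2.imwrite('pics/t9z.png',cv2.resize(f['pixels'][180:320,295:380,::-1],None,fx=4.2,fy=4.2,interpolation=cv2.INTER_CUBIC))
s=f['pixels'].mean(2).astype(int); print(s[204:228,338:355]); print(s[200:222,312:338:3])
g=cam('scene','s9.png')
print(g['pixels'].mean(2).astype(int)[246:262,328:345])
E
```

```text
[[ 51  51  53  52  52  52  53  53  53  50  53  51  53  52  52  52  52]
 [ 45  49  52  52  54  54  51  52  51  50  51  52  51  52  53  52  53]
 [ 89  56  47  52  53  53  52  52  51  52  50  53  51  53  53  53  53]
 [120  79  48  48  52  53  51  52  53  49  51  52  51  54  53  52  53]
 [120  99 105  72  50  52  53  51  53  52  50  52  52  53  52  53  54]
 [117 104 127  89  52  51  52  51  53  51  51  51  52  52  53  52  53]
 [117 101 116  90  54  51  52  53  52  50  51  51  51  53  52  53  55]
 [117  99 117  88  54  50  50  53  51  51  51  51  52  54  53  52  53]
 [119  97 116  87  53  50  52  52  52  51  51  53  50  52  52  53  54]
 [119  97 115 100  62  49  50  52  51  51  51  53  52  53  52  53  53]
 [119 103 115 116  92  58  48  50  53  52  50  52  52  53  51  53  54]
 [126 105 111 122 117  92  58  47  50  50  50  50  52  52  52  52  55]
 [ 91  88 110 119 120 117  93  59  48  50  48  50  49  50  50  51  51]
 [ 41  96 117 119 118 119 118  85  53  44  44  39  38  38  38  42  41]
 [ 52 109 120 116 118 118 122 115  76  41 122 139 136 138 118 108 109]
 [ 74 113 118 114 118 119 124 114  
[... 1900 characters left out ...]
154 152 145 108  77  74  75  74  77  76  76  76  75  77  77]
 [ 90 114 152 152 153 152 140  76  73  76  74  75  76  76  78  76  76]
 [ 92 114 150 149 150 145 110  77  84 109 119 143 144 145 143 152 178]
 [ 91 115 151 151 143 108  80  86 142 211 210 210 211 210 206 187 186]
 [128 153 154 144  95  77  77  74  87 119 112  86  86  86  83  78  77]
 [151 153 152 143  93  79  77  74  73  75  75  75  77  76  76  76  76]
 [151 153 154 144 107  76  76  77  75  74  77  76  75  77  76  76  75]
 [150 153 153 144 106  76  76  77  76  75  76  75  74  75  76  74  78]
 [149 152 155 148 122  77  76  76  76  75  74  73  76  77  75  76  75]
 [150 152 154 158 152  78  76  76  75  74  75  76  75  76  76  77  75]]
```

View pics/t9z.png

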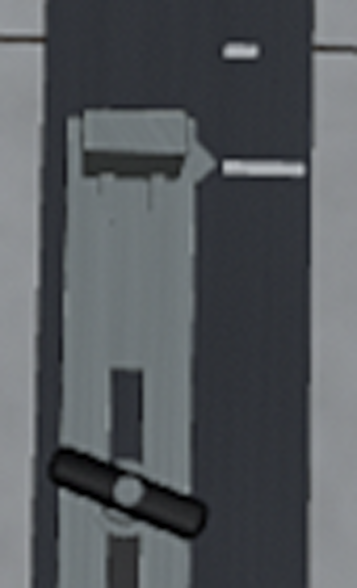

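```bash
python3 -c "
from h import *
plan([.427,.193,.33],-.35)"
```

```text
t 14.65 tcp [0.6458 0.1958 0.4699] q [-0.02  0.48 -0.54  1.45  0.25  1.28 -0.57] F [ 0.2 -0.5 -0.6] Mz [0.04 0.04 0.06] w 0.0855 yaw 0.0143
shift [-7.304e-01  4.647e-01  7.000e-04] rot [-0.0009  0.2319  0.0012]
```

>>> step_arm(xyz=[[-0.15,0,0],[-0.3,0,0],[-0.45,0,0],[-0.6,0.1,0],[-0.73,0.25,0],[-0.73,0.4,0],[-0.73,0.465,0],[-0.73,0.465,0]], rotation=[[0,0.04,0],[0,0.08,0],[0,0.12,0],[0,0.16,0],[0,0.2,0],[0,0.23,0],[0,0.23,0],[0,0.23,0]])

```text
clock: 15.65
tcp_pos: [0.4251, 0.192, 0.3278]
orientation: [-1.556, 0.274, -0.269]
contact_force: [-0.2, -0.2, 0.0]
grip_width: 0.085
```

```bash
python3 -c "
from h import *
plan([.427,.1925,.225],-.35)"
```

```text
t 15.65 tcp [0.4251 0.192  0.3278] q [-0.07  0.29 -0.56  2.08  0.2   0.83 -1.1 ] F [-0.2 -0.2  0. ] Mz [0.02 0.01 0.02] w 0.085 yaw -0.3457
shift [0.0062 0.3426 0.0045] rot [ 0.0016  0.0027 -0.0015]
```

>>> step_arm(xyz=[[0.006,0.12,0.004],[0.006,0.24,0.004],[0.006,0.34,0.004],[0.006,0.34,0.004],[0.006,0.34,0.004]], rotation=[[0.001,0.003,-0.001],[0.001,0.003,-0.001],[0.001,0.003,-0.001],[0.001,0.003,-0.001],[0.001,0.003,-0.001]])

```text
clock: 16.27
tcp_pos: [0.4272, 0.1927, 0.2271]
orientation: [-1.553, 0.275, -0.275]
contact_force: [-0.5, -0.5, 0.1]
grip_width: 0.0854
```

```bash
python3 -c "
from h import *
plan([.427,.1925,.207],-.35)
f=cam('scene','s10.png')
cv2.imwrite('pics/s10.png',cv2.resize(f['pixels'][180:340,270:390,::-1],None,fx=3.7,fy=3.7,interpolation=cv2.INTER_CUBIC))"
```

```text
t 16.27 tcp [0.4272 0.1927 0.2271] q [-0.16  0.45 -0.48  2.15  0.36  0.61 -1.24] F [-0.5 -0.5  0.1] Mz [ 0.03 -0.06  0.  ] w 0.0854 yaw -0.3503
shift [-0.0004  0.0669 -0.001 ] rot [-0.0001 -0.0002  0.0002]
```

View pics/s10.png

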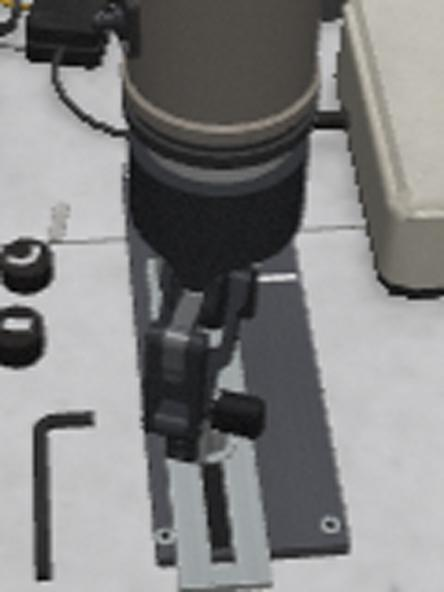

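>>> step_arm(xyz=[[0,0.04,-0.001],[0,0.066,-0.001],[0,0.066,-0.001]], rotation=[[0,0,0],[0,0,0],[0,0,0]])

```text
clock: 16.7
tcp_pos: [0.427, 0.1924, 0.2069]
orientation: [-1.554, 0.275, -0.275]
contact_force: [-0.4, -0.0, 0.3]
grip_width: 0.0855
```

>>> step_arm(xyz=[[0,0,0],[0,0,0],[0,0,0],[0,0,0],[0,0,0],[0,0,0],[0,0,0],[0,0,0]], rotation=[[0,0,0],[0,0,0],[0,0,0],[0,0,0],[0,0,0],[0,0,0],[0,0,0],[0,0,0]], grip=1, force=40)

```text
clock: 17.7
tcp_pos: [0.4267, 0.1925, 0.2071]
orientation: [-1.554, 0.275, -0.274]
contact_force: [-2.3, -0.2, 5.5]
grip_width: 0.0147
```

```bash
python3 -c "
from h import *
plan([.427,.1925,.207],-.85)
f=cam('scene','s10.png')
cv2.imwrite('pics/s11.png',cv2.resize(f['pixels'][180:340,270:390,::-1],None,fx=3.7,fy=3.7,interpolation=cv2.INTER_CUBIC))"
```

```text
t 17.7 tcp [0.4267 0.1925 0.2071] q [-0.18  0.49 -0.45  2.16  0.39  0.57 -1.27] F [-2.3 -0.2  5.5] Mz [ 0.04  0.58 -0.08] w 0.0147 yaw -0.3501
shift [0.0009 0.0004 0.0003] rot [ 3.000e-04  3.183e-01 -1.000e-04]
```

View pics/s11.png

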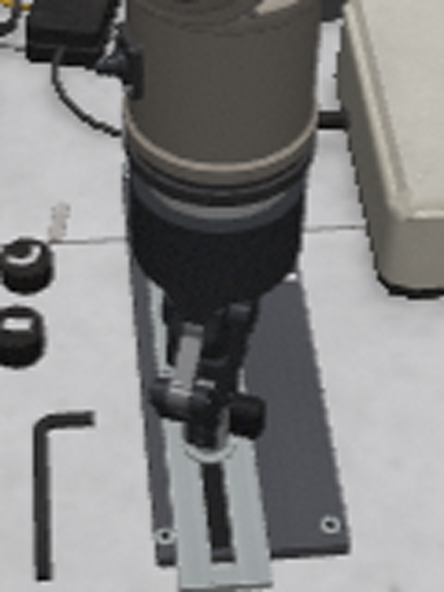

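>>> step_arm(xyz=[[0,0,0],[0,0,0],[0,0,0],[0,0,0],[0,0,0],[0,0,0],[0,0,0],[0,0,0]], rotation=[[0,0.06,0],[0,0.12,0],[0,0.19,0],[0,0.26,0],[0,0.33,0],[0,0.4,0],[0,0.4,0],[0,0.4,0]])

```text
clock: 18.75
tcp_pos: [0.4266, 0.1927, 0.2072]
orientation: [-1.434, 0.761, -0.761]
contact_force: [-2.6, 0.8, 3.4]
grip_width: 0.0149
```

```bash
python3 -c "
from h import *
plan([.427,.1925,.207],-1.557)"
```

```text
t 18.75 tcp [0.4266 0.1927 0.2072] q [-0.31  0.47 -0.3   2.17  0.26  0.54 -1.78] F [-2.6  0.8  3.4] Mz [0.1  0.49 0.01] w 0.0149 yaw -0.9761
shift [0.0012 0.0005 0.0009] rot [4.000e-04 3.698e-01 1.000e-04]
```

>>> step_arm(xyz=[[0,0,0],[0,0,0],[0,0,0],[0,0,0],[0,0,0],[0,0,0],[0,0,0]], rotation=[[0,0.07,0],[0,0.14,0],[0,0.21,0],[0,0.28,0],[0,0.33,0],[0,0.33,0],[0,0.33,0]])

```text
clock: 19.62
tcp_pos: [0.4265, 0.1928, 0.2072]
orientation: [-1.246, 1.151, -1.151]
contact_force: [-2.5, 0.3, 2.8]
grip_width: 0.0144
```

```bash
python3 -c "
from h import *
plan([.427,.1925,.207],-1.557)"
```

```text
t 19.62 tcp [0.4265 0.1928 0.2072] q [-0.42  0.46 -0.16  2.18  0.14  0.52 -2.19] F [-2.5  0.3  2.8] Mz [0.3  0.42 0.06] w 0.0144 yaw -1.4922
shift [0.001  0.0006 0.0015] rot [0.0004 0.0413 0.    ]
```

>>> step_arm(xyz=[[0,0,0],[0,0,0],[0,0,0],[0,0,0]], rotation=[[0,0.025,0],[0,0.05,0],[0,0.07,0],[0,0.07,0]])

```text
clock: 20.12
tcp_pos: [0.4265, 0.1928, 0.2072]
orientation: [-1.195, 1.233, -1.232]
contact_force: [-2.5, 1.2, 2.5]
grip_width: 0.0145
```

```bash
python3 -c "
from h import *
plan([.427,.1925,.207],-1.557)"
```

```text
t 20.12 tcp [0.4265 0.1928 0.2072] q [-0.45  0.45 -0.13  2.18  0.12  0.51 -2.27] F [-2.5  1.2  2.5] Mz [0.21 0.4  0.22] w 0.0145 yaw -1.6022
shift [0.0011 0.0007 0.0015] rot [ 0.0003 -0.0288  0.0001]
```

>>> step_arm(xyz=[[0,0,0],[0,0,0],[0,0,0],[0,0,0]], rotation=[[0,0.03,0],[0,0.06,0],[0,0.06,0],[0,0.06,0]])

```text
clock: 20.62
tcp_pos: [0.4269, 0.1929, 0.2073]
orientation: [-1.147, 1.301, -1.301]
contact_force: [1.7, 0.5, 0.7]
grip_width: 0.0145
```

```bash
python3 -c "
from h import *
plan([.427,.1925,.207],-1.557)"
```

```text
t 20.62 tcp [0.4269 0.1929 0.2073] q [-0.47  0.45 -0.11  2.18  0.1   0.51 -2.35] F [1.7 0.5 0.7] Mz [ 0.   -0.28  0.55] w 0.0145 yaw -1.6961
shift [0.0011 0.0009 0.0006] rot [-0.0002 -0.0885  0.    ]
```

>>> step_arm(xyz=[[0,0,0],[0,0,0],[0,0,0],[0,0,0],[0,0,0],[0,0,0]], rotation=[[0,0,0],[0,0,0],[0,0,0],[0,0,0],[0,0,0],[0,0,0]], grip=0)

```text
clock: 21.38
tcp_pos: [0.4269, 0.1928, 0.2073]
orientation: [-1.147, 1.301, -1.301]
contact_force: [0.3, -0.4, -0.4]
grip_width: 0.0854
```

>>> step_arm(xyz=[[0,-0.15,0],[0,-0.35,0],[0,-0.55,0],[0,-0.75,0],[0,-0.9,0],[0,-0.9,0]], rotation=[[0,0,0],[0,0,0],[0,0,0],[0,0,0],[0,0,0],[0,0,0]])

```text
clock: 22.12
tcp_pos: [0.4273, 0.1933, 0.481]
orientation: [-1.139, 1.298, -1.301]
contact_force: [0.1, 0.4, -0.8]
grip_width: 0.0856
```

```bash
python3 -c "
from h import *
plan([.64,.1925,.48],-1.557)
cam('top','t12.png')
f=cam('scene','s12.png')
cv2.imwrite('pics/s12z.png',cv2.resize(f['pixels'][210:370,270:390,::-1],None,fx=3.7,fy=3.7,interpolation=cv2.INTER_CUBIC))"
```

```text
t 22.12 tcp [0.4273 0.1933 0.481 ] q [-0.43  0.07 -0.14  1.92  0.01  1.14 -2.26] F [ 0.1  0.4 -0.8] Mz [-0.02 -0.01 -0.01] w 0.0856 yaw -1.6962
shift [-0.0862  0.0085  0.7036] rot [-0.0044 -0.0886 -0.0026]
```

View pics/s12z.png

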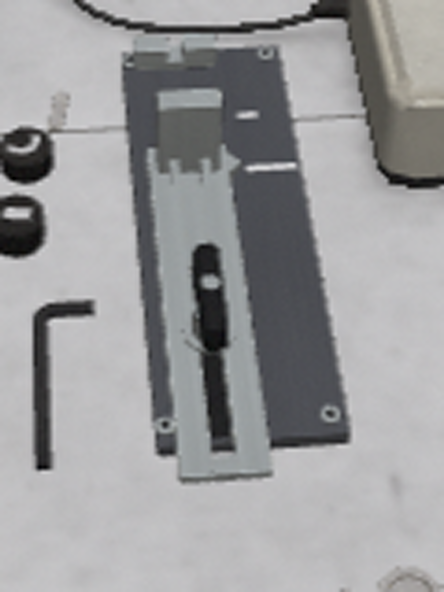

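Bar is in line with the slot. I'll move aside for a final top-view check.

>>> step_arm(xyz=[[0,0,0.15],[0,0,0.3],[0,0,0.45],[0,0,0.6],[0,0,0.72],[0,0,0.72]], rotation=[[0,0,0],[0,0,0],[0,0,0],[0,0,0],[0,0,0],[0,0,0]])

```text
clock: 22.98
tcp_pos: [0.6424, 0.1645, 0.4735]
orientation: [-1.151, 1.304, -1.303]
contact_force: [0.1, 0.3, -0.3]
grip_width: 0.0853
```

```bash
python3 - <<'E'
from meas import *
plan([.64,.1925,.48],-1.557)
f=cam('top')
cv2.imwrite('pics/t13z.png',cv2.resize(f['pixels'][180:330,295:380,::-1],None,fx=4,fy=4,interpolation=cv2.INTER_CUBIC))
s=f['pixels'].mean(2).astype(int); print(s[211:225,338:355]); print(s[203:219,312:338:3])
m=(s<40).astype(np.uint8); m[:265]=0;m[325:]=0;m[:,:312]=0;m[:,340:]=0
n,l,st,c=cv2.connectedComponentsWithStats(m)
i=1+np.argmax(st[1:,4]);v,u=np.nonzero(l==i); q=cv2.minAreaRect(np.c_[u,v].astype(np.float32));print(st,q)
b=np.array([ray(f,*x,.058) for x in cv2.boxPoints(q)]);print(b.round(4))
E
```

```text
t 22.98 tcp [0.6424 0.1645 0.4735] q [-0.32  0.41 -0.04  1.5   0.02  1.24 -2.06] F [ 0.1  0.3 -0.3] Mz [-0.02  0.06 -0.  ] w 0.0853 yaw -1.6985
shift [-0.0914 -0.0219 -0.0199] rot [ 0.0023 -0.0901  0.0017]
[[118 100 116  88  53  51  53  52  53  52  50  53  52  51  53  54  53]
 [117  97 116  88  52  50  52  52  52  51  51  52  52  52  51  52  54]
 [118  96 113 100  59  47  50  52  52  52  51  53  50  52  52  54  53]
 [119 102 115 117  92  58  46  51  52  51  51  53  53  52  50  52  52]
 [126 103 112 120 116  93  57  47  51  51  52  52  51  52  52  52  53]
 [ 93  88 110 118 121 116  92  59  48  49  48  50  51  50  49  51  51]
 [ 42  95 117 118 118 120 118  84  54  45  42  39  37  39  41  41  40]
 [ 52 109 120 118 118 118 121 115  75  41 121 139 136 136 118 107 110]
 [ 73 113 118 115 117 119 124 114  75  37 162 187 181 182 169 165 165]
 [102 120 118 114 116 122 107  76  51  36 147 169 164 164 165 165 177]
 [109 121 117 118 120 106  71  49  49  43  96 111 109 109 108 107 123]
 [116 120 120 112 102  70  49  50  50  48  45  41  40  39  40  40  40]
 [121 119 122  87  58  50  49  51  51  51 
[... 349 characters left out ...]
117 118 118 119 114 114]
 [124 118 112 116 116 116 117 114 118]
 [123 117 114 115 115 115 114 119 118]
 [124 115 115 116 117 117 116 119 118]
 [121 118 115 115 118 118 117 121 114]
 [119 125 122 117 121 119 119 120 115]
 [119  92  96 100 105 110 114 121 123]
 [120  38  51  60  65  74  82  87  90]
 [119  44  48  46  45  44  43  41  36]
 [119  44  48  48  50  48  47  49  47]]
[[     0      0    640    480 306906]
 [   322    269      1      1      1]
 [   321    269      9     49    291]
 [   327    321      1      1      1]
 [   327    324      1      1      1]] ((325.0, 293.0), (48.0, 8.0), 90.0)
[[0.4647 0.1996 0.058 ]
 [0.465  0.1887 0.058 ]
 [0.4002 0.187  0.058 ]
 [0.3999 0.1977 0.058 ]]
```

View pics/t13z.png

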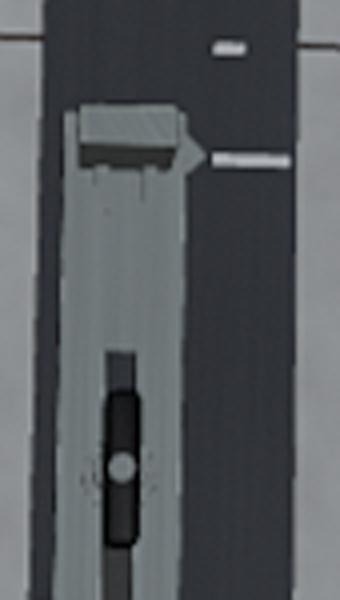

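```bash
python3 -c "
from h import *
print(r.hand_in())"
```

```text
the job is handed in; nothing more can be done
None
```

The stop is set at the long white line, the clamp is tight, and I handed the job in at about 23 s of the 61 s allowed. The gripper was open and clear of the jig.

- **Stop:** I gripped the upright across its thickness and slid it about 27 mm. The camera check then showed it about 1.2 mm too far, so I gripped it again and moved it back by that much. In the last views the pointer is within about 0.5 mm of the long line. The top camera puts it about 0.3 mm ahead and the scene camera about 0.4 mm behind, so they disagree slightly but within pixel error.
- **Clamp:** I turned the T-handle clockwise until the resisting moment rose from about 0.06 to 0.55 N m. The gripper ended about 0.14 rad past the in-line angle, which I took as the pads slipping or flexing at the hard stop. I then let go.
- **Last checks:** The handle bar is in line with the slot, within about 0.01 rad. The top view around the stop and pointer was unchanged by the tightening.

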